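# Press the chocolate mallet into its foam pocket

### The arm

A 7-joint arm with a two-finger parallel gripper is mounted at the origin on the work surface. World frame = base frame: x ahead of the robot, y to its left, z up, the work surface at z = 0. Lengths are in m, angles in rad, forces in N, time in s.
With the tool pointing down it reaches from about 0.4 to 0.875 m from the base axis. Payload 19.3 kg.
Tool frame: the origin (TCP) lies at the very end of the fingers, on their centre line; the grasp point (between the pads) lies 19 mm behind it; z points along the fingers, y is the direction in which the jaws open and shut (so a half turn about z gives the same grasp; the last joint's range is limited). The gripper opens to 85 mm and grips with 20 to 120 N. Pads are 22 mm wide; open, the fingers measure 114 mm over their backs; the gripper's body (76 mm by 85 mm) begins 54 mm behind the grasp point. The pads swing forward as they close: fully open they stand 13 mm farther back than shut.
Start: joints at [-1.406, 0.521, -0.036, 1.599, 0.021, 1.021, -0.113], TCP at [0.145, 0.608, 0.231] pointing down, gripper open.
Joint ranges: [-2.91, 2.91], [-0.3, 2.13], [-1.5, 1.42], [0.17, 2.43], [-1.26, 4.41], [0.16, 1.93], [-2.52, 2.52]. Speed limits (rad/s): [1.89, 1.89, 2.39, 2.39, 3.01, 3.01, 3.01].

### API

Orientations are given as a unit quaternion [x, y, z, w].
In Python, from rig import manip, viewer gives the robot as it stands.
- The arm moves only by the tool carry_out, never from a script. Its argument "moves" is a list of rows, each an object of numbers: "dx", "dy", "dz": the shift along the tool's x, y, z in cm; "rx", "ry", "rz": the turn, a rotation vector about the tool's x, y, z in degrees. In form: [{"dx": .., "dy": .., "dz": .., "rx": .., "ry": .., "rz": ..}, ...]. A call has 1 to 12 rows; each row shifts and turns the pose as measured when the row begins, along the tool's axes as they then stand; what a row does not reach is not made up. A row lasts 1/12 s, in which the tool goes at most 41.7 mm and 7.16 degrees, less where a joint would pass 70% of its speed; a pose out of reach is approached as far as the arm can. A call with a gripper value outside its range is refused whole. "hand" is the finger opening in cm, from 0 to 8.54, set as the call begins (left out, the last holds). The fingers move at their own pace and stop on an object; "squeeze" is the grip in N (left out, the last holds). Time passes only in rows, so rows that do not move let the fingers close. It gives the time, the measured TCP pose, the force and the opening at its end, in the units of the state.
- manip.sense(): the state, without advancing time (a new reading comes with each control period).
- viewer.grab_frame(name): name is "scene" or "side" or "wrist"; returns a dict with "frame" (480x640x3 uint8, red, green, blue), "camera_matrix" (3x3 intrinsics, pixels), "origin" and "rotation" of the camera in the world. Camera axes: x right, y up, looking along -z (the intrinsics and any distortion apply to the point x, -y, -z); pixel columns grow to the right and rows downward; lengths in m; the calibration is good to about 2 mm. A picture is of the moment at which its call begins. There is no depth.
- manip.hand_in(): hands the job in, once; it reports no verdict.
The state is a dict: "clock": time; "joint_positions": joint angles; "qd": joint speeds; "tau": joint torques, N m; "tool_pos": TCP position; "tcp_rot": TCP orientation; "wrist_force": force on the tool from outside, world axes, zero at the start; "torque": the same for the moment, N m; "opening": finger opening in m.
Only numpy, scipy, OpenCV 4.12 (cv2) and the standard library are available. Lean on these libraries where they do the work, as an engineer would, in place of code of your own. Each camera call takes 0.05 s, during which the arm holds its last target.

### The job

Put the pale wooden chocolate mallet with the red bands back into its empty mallet-shaped pocket in the foam kit tray: lay it in with the head in the wide end, then press the head down until the mallet sits level and fully home. Leave the dark rubber mallet where it lies.

Things in the scene. Friction and masses are not known exactly. Their poses are not given: they have to be found in the camera images.
- mallet (a point): Pale beech mallet, two red bands on its head, 0.12 kg, lying flat. Point: grip place on the handle, half-way up (18 mm over the underside). x runs to the head, z up. Head 36 (x) by 76 (y) by 36 mm high, centred 55 mm ahead in x. Handle 22 mm wide, 22 high. End block 25 by 30 by 36 high, centred 77.5 mm behind. Length 163 mm.
- pocket (a point): Mallet's pocket in the fixed tray (220 x 250 mm, charcoal foam on an orange base). Point: where mallet lies when home, 28 mm over the table; axes as the mallet's then. Floor 10 mm, foam top 32 mm over the table. Finger trough to the same floor: 66 mm each way in y, 23 mm ahead to 41 behind. Clearance 4 mm in x (bevelled at the head), 8 in y. A scraper lies in the pocket next to it (+y).
- pocket_head (a point): Wide end of the pocket, 55 mm ahead of pocket. Point: middle of the head's top when home, 46 mm over the table; axes as the pocket's. Two springy foam tongues at its y ends hold the head about 10 mm too high when laid in; 5 to 10 N straight down on the head pushes it past them to the hard floor, where it stays.
- rubber_mallet (a point): Bystander, to be left alone: a larger mallet with a black rubber head (52 by 92 by 46 mm high) and a dark brown handle. Point: on its handle, 23 mm over the table, 55 mm behind the head's centre; x points to the head. The two mallets lie side by side and may have swapped places.
Mind the look-alikes: they are no part of the job. What is shaped like the part that bears mallet but green is not meant.

How it is judged:
At the end, for the whole second after the job is handed in: The wooden mallet lies released in its pocket, within 12 mm and 10 degrees of the pocket's place, no more than 4 mm above fully home and level within 4 degrees; the rubber mallet is within 30 mm of where it lay (horizontal distance between mallet and pocket below 0.012 m and z of mallet in the frame of pocket below 0.004 m and angle between mallet's own z axis and vertical below 0.07 rad and angle between the x axis of mallet and the x axis of pocket, either way round below 0.175 rad and distance of rubber_mallet from where it was at the start of the episode below 0.03 m); the robot touches nothing.
It fails at once if the rubber mallet is moved by more than 30 mm (distance of rubber_mallet from where it was at the start of the episode above 0.03 m).
It also fails if it takes over 48 s, if anything falls off the work surface, if the arm or the gripper's body presses on something with over 40 N, if the wrist force passes 120 N, or if a joint passes its speed limit or range.

## Working session

There is one attempt and no reset: what is moved stays moved. The work goes in short steps, Python scripts to look and compute and a tool call to move; the robot and the scene stay as the last step left them, time stands still between calls to the robot, and variables do not carry over. Pictures are saved under pics/ and viewed, and the job is handed in when it is done.

Besides the shell and the picture viewer there is one more tool, called after "Request:" as a command line: name --argument value ..., lists and objects as JSON in quotes. carry_out: Moves the arm, as the interface text tells. Its arguments: {"type":"object","properties":{"moves":{"type":"array"},"hand":{"type":"number"},"squeeze":{"type":"number"}},"required":["moves"]}

```bash
ls; mkdir -p pics
python3 - <<'E'
from rig import manip, viewer
import cv2
s=manip.sense(); print({k:(v if not hasattr(v,'__len__') else [round(float(x),3) for x in v]) for k,v in s.items()})
for n in ["scene","side","wrist"]:
    f=viewer.grab_frame(n); cv2.imwrite(f"pics/a_{n}.png",f["frame"][:,:,::-1]); print(n,f["camera_matrix"],f["origin"],f["rotation"],[k for k in f])
E
```

```text
pics
{'clock': 0.0, 'joint_positions': [-1.406, 0.522, -0.036, 1.6, 0.021, 1.021, -0.113], 'qd': [-0.0, -0.001, 0.001, 0.001, -0.001, 0.001, 0.001], 'tau': [-0.001, -92.714, 1.98, -36.992, 0.018, 0.008, 0.0], 'tool_pos': [0.145, 0.608, 0.231], 'tcp_rot': [0.117, 0.993, -0.001, -0.0], 'wrist_force': [-0.869, -0.183, 0.126], 'torque': [0.014, -0.05, 0.031], 'opening': 0.08532793014274188}
scene [[489.78674353   0.         323.0609431 ]
 [  0.         489.78674353 239.21384301]
 [  0.           0.           1.        ]] [ 0.97401755 -0.06086475  0.71686204] [0.24151479 0.22310664 0.65150491 0.68369247] ['frame', 'camera_matrix', 'origin', 'rotation']
side [[590.34801759   0.         313.63971303]
 [  0.         590.34801759 231.15443955]
 [  0.           0.           1.        ]] [ 0.41385341 -0.71947844  0.8912934 ] [ 0.34048861 -0.00817758 -0.03376308  0.93960667] ['frame', 'camera_matrix', 'origin', 'rotation']
wrist [[330.34844546   0.         323.18509313]
 [  0.         330.34844546 237.3027371 ]
 [  0.           0.           1.        ]] [0.06303115 0.62734381 0.37414197] [-0.13110732 -0.10248073  0.61092754  0.77400007] ['frame', 'camera_matrix', 'origin', 'rotation']
```

View pics/a_scene.png

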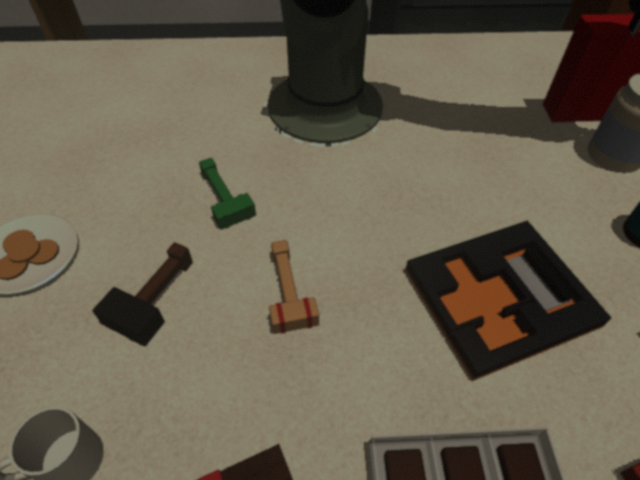

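View pics/a_side.png

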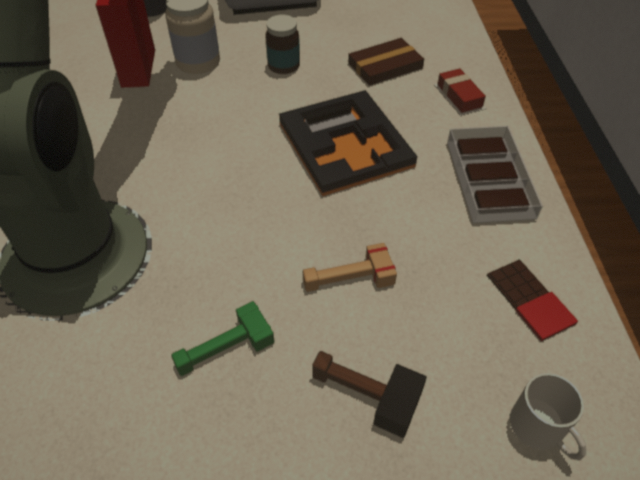

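View pics/a_wrist.png

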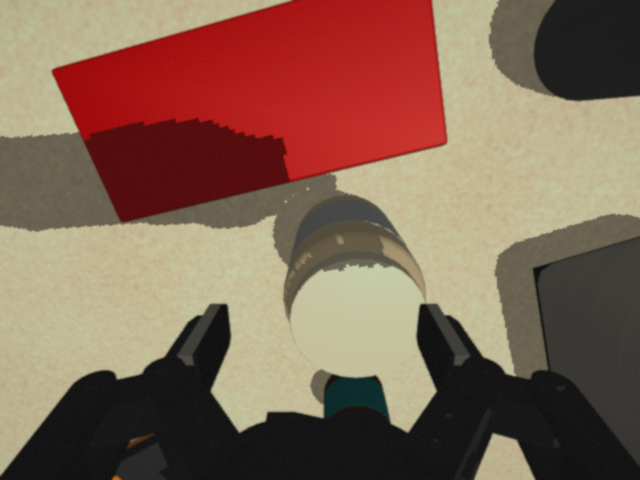

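Run:
```python
import cv2
a=cv2.imread("pics/a_scene.png"); b=cv2.imread("pics/a_side.png")
def c(im,x,y,w,h,n,k): cv2.imwrite(n,cv2.resize(cv2.convertScaleAbs(im[y:y+h,x:x+w],alpha=1.5,beta=20),None,fx=k,fy=k,interpolation=cv2.INTER_CUBIC))
c(a,400,215,215,165,"pics/b1.png",3.7)
c(b,275,85,150,110,"pics/b2.png",5)
c(a,250,230,90,110,"pics/b3.png",5)
c(b,295,235,110,65,"pics/b4.png",7)
```

```text
(no output)
```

View pics/b1.png

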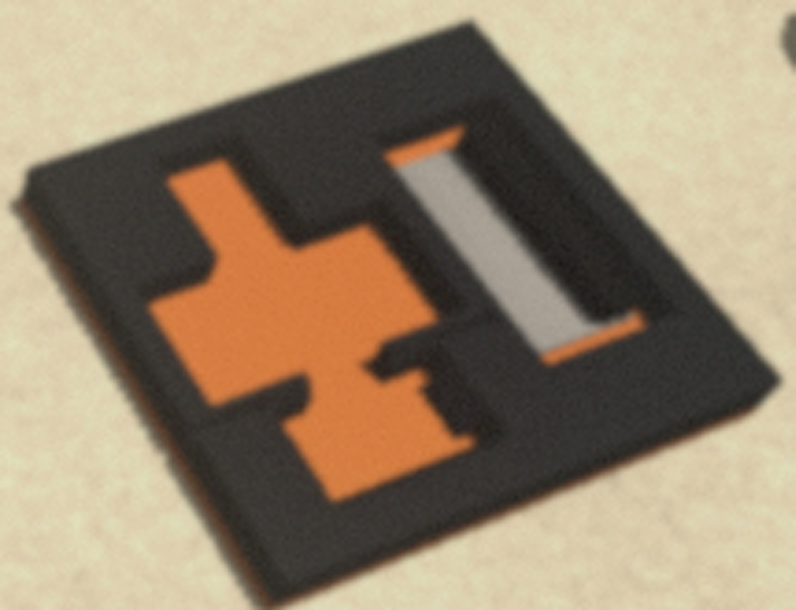

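View pics/b2.png

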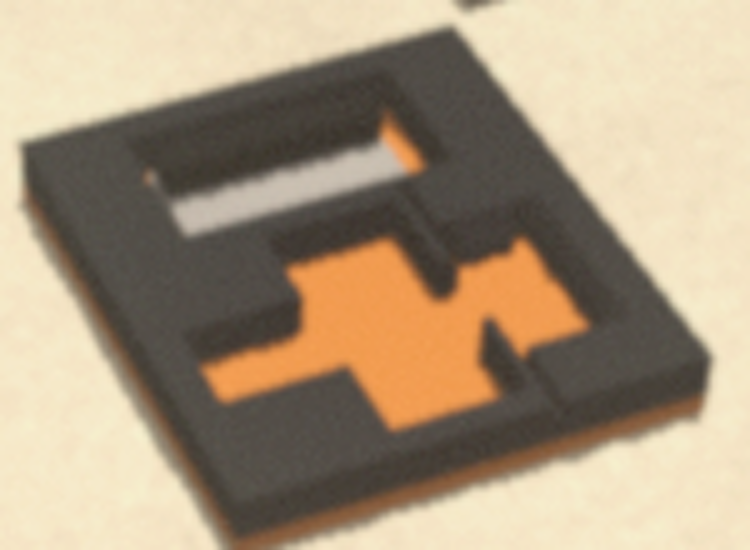

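View pics/b3.png

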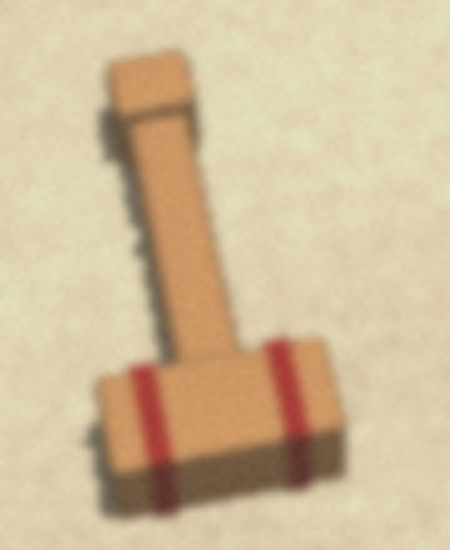

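View pics/b4.png

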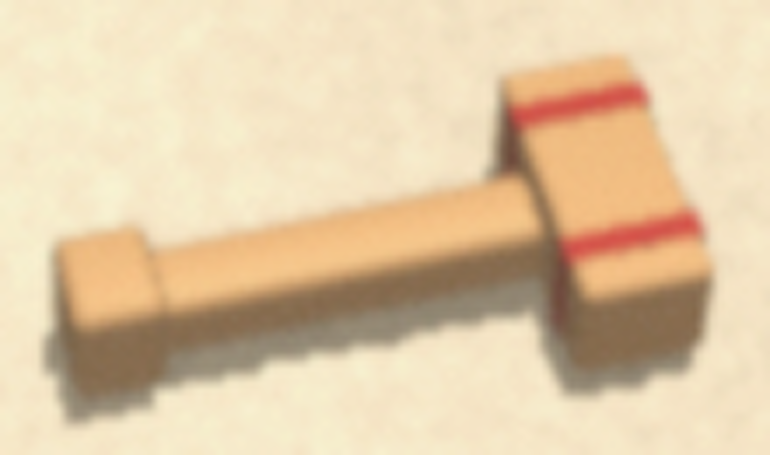

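```bash
cat > h.py <<'E'
import numpy as np, cv2
from scipy.spatial.transform import Rotation as R
from scipy.optimize import least_squares
from rig import manip, viewer
CAM={"scene":(np.array([[489.78674353,0,323.0609431],[0,489.78674353,239.21384301],[0,0,1]]),np.array([0.97401755,-0.06086475,0.71686204]),R.from_quat([0.24151479,0.22310664,0.65150491,0.68369247])),
"side":(np.array([[590.34801759,0,313.63971303],[0,590.34801759,231.15443955],[0,0,1]]),np.array([0.41385341,-0.71947844,0.8912934]),R.from_quat([0.34048861,-0.00817758,-0.03376308,0.93960667]))}
def proj(c,P):
    K,o,r=CAM[c] if isinstance(c,str) else c
    q=r.inv().apply(np.atleast_2d(P)-o)*[1,-1,-1]
    q=q@K.T; return q[:,:2]/q[:,2:]
def T(p,pts): # p x,y,yaw ; pts local x,y (mm) world z(mm)
    pts=np.atleast_2d(np.array(pts,float))/1000; c,s=np.cos(p[2]),np.sin(p[2])
    return np.c_[p[0]+c*pts[:,0]-s*pts[:,1],p[1]+s*pts[:,0]+c*pts[:,1],pts[:,2]]
E
cat > fit.py <<'E'
from h import *
def un(l,ox,oy,k): return [((x+.5)/k-.5+ox,(y+.5)/k-.5+oy) for x,y in l]
loc=[(37,-38,36),(37,38,36),(73,38,36),(73,-38,36),(-90,-15,36),(-90,15,36),(-65,15,36),(-65,-15,36)]
A=un([(98,378),(325,340),(343,430),(112,473),(108,68),(185,52),(190,102),(118,120)],250,230,5)
B=un([(580,302),(503,78),(625,58),(710,272),(78,332),(58,242),(140,230),(165,312)],295,235,7)
for cs in (["scene"],["side"],["scene","side"]):
    f=lambda p:np.concatenate([(proj(c,T(p,loc))-o).ravel() for c,o in (("scene",A),("side",B)) if c in cs])
    s=least_squares(f,[.6,0,0.]);print("mallet",cs,s.x,np.abs(s.fun).max(),s.cost)
mal=s.x
HX,HY=110,125
tray=[(-HX,-HY,32),(-HX,HY,32),(HX,HY,32),(HX,-HY,32)]
A=un([(32,168),(472,22),(780,380),(275,600)],400,215,3.7)
B=un([(235,530),(22,145),(455,28),(712,358)],275,85,5)
A2=un([(370,222),(213,407)],400,215,3.7); LA2=[(-41,66,10),(23,-66,32)]
B2=un([(390,432),(391,238)],275,85,5); LB2=[(-41,-66,32),(23,66,10)]
for cs in (["scene"],["side"],["scene","side"]):
  def f(p):
    r=[]
    t=np.array(tray,float)+[p[3]*100,p[4]*100,0]
    for c,o,l2,o2 in (("scene",A,LA2,A2),("side",B,LB2,B2)):
        if c in cs: r+=[(proj(c,T(p,t))-o).ravel(),(proj(c,T(p,l2))-o2).ravel()]
    return np.concatenate(r)
  s=least_squares(f,[.6,.2,0.,0,0]);print("pocket",cs,s.x,s.fun.round(1))
np.save("mal.npy",mal);np.save("poc.npy",s.x)
import sys
for c,n in (("scene","a"),("side","b")):
    im=cv2.resize(cv2.imread(f"pics/a_{c}.png"),None,fx=3,fy=3,interpolation=cv2.INTER_CUBIC);im=cv2.convertScaleAbs(im,alpha=1.4,beta=15)
    def poly(p,l,col): cv2.polylines(im,[np.round(proj(c,T(p,l))*3+1).astype(int)],True,col,1)
    poly(mal,loc[:4],(255,0,0));poly(mal,loc[4:],(255,0,0))
    for z,col in ((10,(255,255,0)),(32,(0,255,0))):
        poly(s.x,[(-41,-66,z),(-41,66,z),(23,66,z),(23,-66,z)],col)
        poly(s.x,[(37,-38,z),(37,38,z),(73,38,z),(73,-38,z)],col)
        poly(s.x,[(-90,-15,z),(-90,15,z),(-65,15,z),(-65,-15,z)],col)
    uv=proj(c,T(s.x,[(0,0,20)]))[0]*3; x,y=int(uv[0])-400,int(uv[1])-290
    cv2.imwrite(f"pics/c_{c}.png",im[max(y,0):y+580,max(0,x):x+800])
    uv=proj(c,T(mal,[(0,0,20)]))[0]*3; x,y=int(uv[0])-200,int(uv[1])-200
    cv2.imwrite(f"pics/cm_{c}.png",im[y:y+400,x:x+400])
E
python3 fit.py
python3 -c "
import cv2,numpy as np
cv2.imwrite('pics/cm.png',np.hstack([cv2.imread('pics/cm_scene.png'),cv2.imread('pics/cm_side.png')]))"
```

```text
mallet ['scene'] [ 0.52425637 -0.09008451  0.1699753 ] 1.8252922917865817 5.878428487929425
mallet ['side'] [ 0.51961145 -0.09319141  0.1721971 ] 1.5977753827840502 5.308020651332816
mallet ['scene', 'side'] [ 0.52174487 -0.09118058  0.17172532] 2.4152062489129094 27.521789997446795
pocket ['scene'] [ 0.56890498  0.23027555  0.32582411 -0.0519659   0.41978814] [-2.1  0.8 -0.6  0.5  0.2  2.   2.1 -2.7  0.5  0.6 -0.4 -0.6]
pocket ['side'] [ 0.56575135  0.22745632  0.33120173 -0.08288921  0.40170551] [ 0.4 -3.  -0.9  1.1 -0.3  0.7  0.6  1.6  0.  -0.1 -0.   0.1]
pocket ['scene', 'side'] [ 0.56772133  0.22990709  0.32751046 -0.06018586  0.41949085] [-2.7 -0.  -1.5 -0.4 -0.8  0.7  1.4 -3.9 -0.   0.  -0.8 -1.2  1.7 -4.9
  0.8 -0.5  1.3 -0.6  1.8  0.1  0.7 -1.   0.8 -0.7]
```

View pics/c_scene.png

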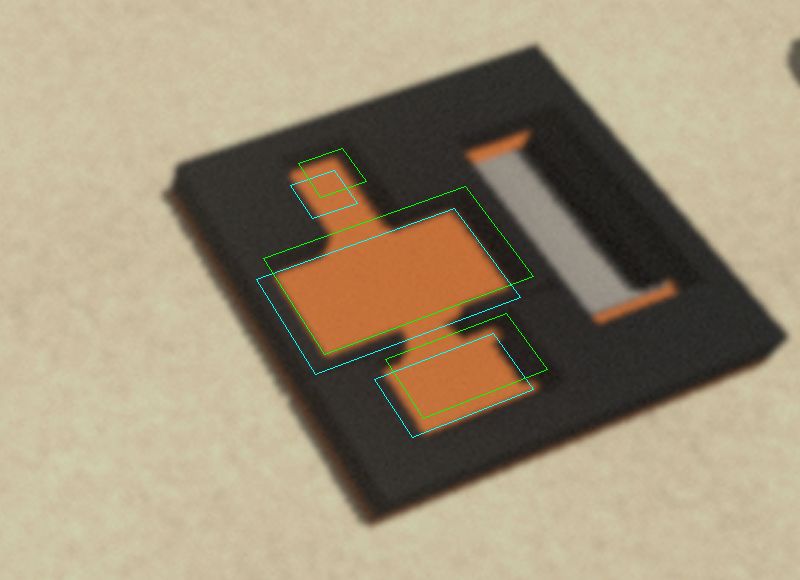

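View pics/c_side.png

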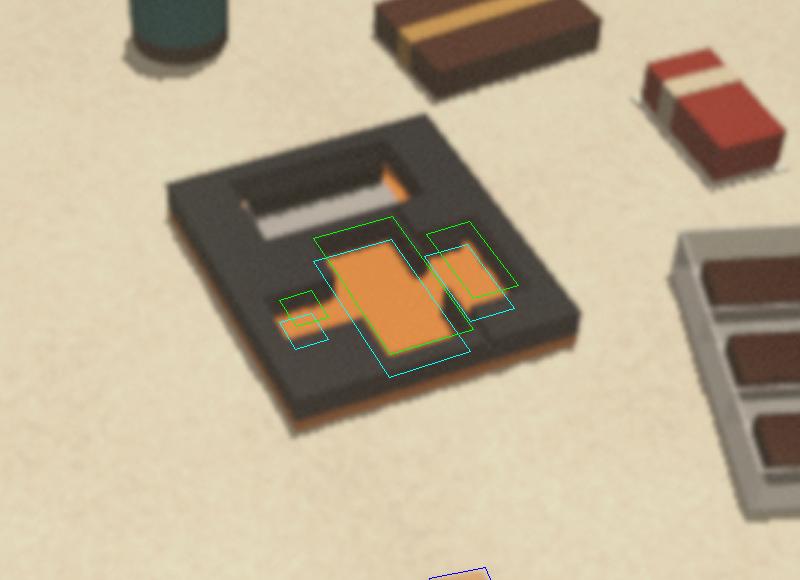

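View pics/cm.png

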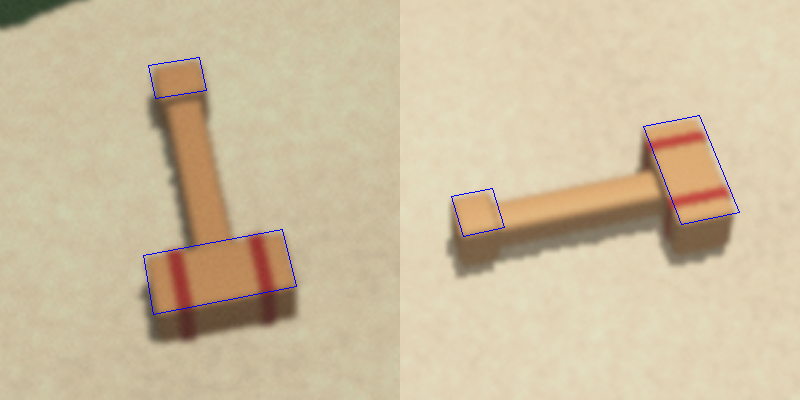

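Identification: the pale mallet with red bands is at scene (294,315)/(281,247). The green one at (235,210) and the black rubber one at (128,315) don't fit. The crop confirms the two red bands. The pocket's wide, notched end is at scene (500,330), facing away from the robot. I'll move over the pocket for a close wrist view.

Request:
carry_out --moves '[{"dz": -3},{"dz": -3},{"dx": -3.4,"dy": -1.8},{"dx": -3.4,"dy": -1.8},{"dx": -3.4,"dy": -1.8},{"dx": -3.4,"dy": -1.8},{"dx": -3.4,"dy": -1.8},{"dx": -3.4,"dy": -1.8},{"dx": -3.4,"dy": -1.8},{"dx": -3.4,"dy": -1.8}]'

```text
invalid input at $.moves[0]: expected keys dx, dy, dz, rx, ry, rz
```

```bash
cat > go.py <<'E'
# go.py x y z yaw_of_tool_y(deg): print needed tool-frame shift (cm) and rz
from h import *
import sys
def need(x,y,z,yd):
    s=manip.sense(); r=R.from_quat(s["tcp_rot"]); d=r.inv().apply(np.array([x,y,z])-s["tool_pos"])*100
    c,q=np.cos(np.radians(yd)),np.sin(np.radians(yd))
    Y=np.array([c,q,0]);Z=np.array([0,0,-1.]);G=R.from_matrix(np.c_[np.cross(Y,Z),Y,Z])
    print("t",round(float(s["clock"]),2),"tcp",np.round(s["tool_pos"],4),"d cm",d.round(2),"rv deg",(r.inv()*G).as_rotvec(degrees=True).round(2),"F",np.round(s["wrist_force"],1),"open",round(float(s["opening"]),4),"q",np.round(s["joint_positions"],2))
need(*map(float,sys.argv[1:5]))
E
python3 go.py .568 .23 .29 108.8
```

```text
t 0.15 tcp [0.1454 0.6076 0.2309] d cm [-49.89 -26.9   -5.89] rv deg [-5.000e-02 -1.000e-02 -3.225e+01] F [-0.6  0.2  0.5] open 0.0854 q [-1.41  0.52 -0.04  1.6   0.02  1.02 -0.11]
```

Request:
carry_out --moves '[{"dx": 0,"dy": 0,"dz": -3,"rx": 0,"ry": 0,"rz": 0},{"dx": 0,"dy": 0,"dz": -3,"rx": 0,"ry": 0,"rz": 0},{"dx": -3.4,"dy": -1.8,"dz": 0,"rx": 0,"ry": 0,"rz": 0},{"dx": -3.4,"dy": -1.8,"dz": 0,"rx": 0,"ry": 0,"rz": 0},{"dx": -3.4,"dy": -1.8,"dz": 0,"rx": 0,"ry": 0,"rz": 0},{"dx": -3.4,"dy": -1.8,"dz": 0,"rx": 0,"ry": 0,"rz": 0},{"dx": -3.4,"dy": -1.8,"dz": 0,"rx": 0,"ry": 0,"rz": 0},{"dx": -3.4,"dy": -1.8,"dz": 0,"rx": 0,"ry": 0,"rz": 0},{"dx": -3.4,"dy": -1.8,"dz": 0,"rx": 0,"ry": 0,"rz": 0},{"dx": -3.4,"dy": -1.8,"dz": 0,"rx": 0,"ry": 0,"rz": 0}]'

```text
clock: 0.98
tool_pos: [0.3774, 0.4011, 0.2909]
tcp_rot: [0.11, 0.994, -0.002, -0.002]
wrist_force: [1.0, 0.8, 0.5]
opening: 0.0857
```

```bash
python3 go.py .568 .23 .29 108.8
```

```text
t 0.98 tcp [0.3774 0.4011 0.2909] d cm [-22.33 -12.54   0.06] rv deg [ -0.17  -0.25 -31.39] F [1.  0.8 0.5] open 0.0857 q [-0.96  0.35  0.05  1.72 -0.02  1.08  0.45]
```

Request:
carry_out --moves '[{"dx": -3.7,"dy": -2.1,"dz": 0,"rx": 0,"ry": 0,"rz": 0},{"dx": -3.7,"dy": -2.1,"dz": 0,"rx": 0,"ry": 0,"rz": 0},{"dx": -3.7,"dy": -2.1,"dz": 0,"rx": 0,"ry": 0,"rz": 0},{"dx": -3.7,"dy": -2.1,"dz": 0,"rx": 0,"ry": 0,"rz": 0},{"dx": -3.7,"dy": -2.1,"dz": 0,"rx": 0,"ry": 0,"rz": 0},{"dx": -3.7,"dy": -2.1,"dz": 0,"rx": 0,"ry": 0,"rz": 0},{"dx": 0,"dy": 0,"dz": 0,"rx": 0,"ry": 0,"rz": -6.3},{"dx": 0,"dy": 0,"dz": 0,"rx": 0,"ry": 0,"rz": -6.3},{"dx": 0,"dy": 0,"dz": 0,"rx": 0,"ry": 0,"rz": -6.3},{"dx": 0,"dy": 0,"dz": 0,"rx": 0,"ry": 0,"rz": -6.3},{"dx": 0,"dy": 0,"dz": 0,"rx": 0,"ry": 0,"rz": -6.3},{"dx": 0,"dy": 0,"dz": 0,"rx": 0,"ry": 0,"rz": 0}]'

```text
clock: 1.98
tool_pos: [0.5678, 0.2197, 0.2883]
tcp_rot: [-0.17, 0.985, -0.004, -0.003]
wrist_force: [-0.4, 0.2, 0.6]
opening: 0.086
```

```bash
python3 go.py .568 .23 .29 108.8
python3 - <<'E'
from h import *
import pickle
f=viewer.grab_frame("wrist");pickle.dump((f,manip.sense()),open("w1.pkl","wb"));cv2.imwrite("pics/w1.png",f["frame"][:,:,::-1])
E
```

```text
t 1.98 tcp [0.5678 0.2197 0.2883] d cm [-0.37  0.96 -0.18] rv deg [-0.37 -0.45  0.75] F [-0.4  0.2  0.6] open 0.086 q [-0.48  0.45  0.01  1.57 -0.    1.13  1.45]
```

View pics/w1.png

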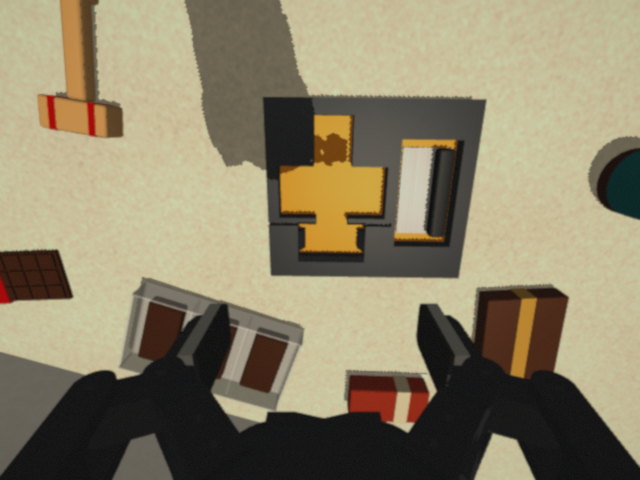

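The wrist view shows the pocket at (330,190) with its head end at (332,235), and the mallet head at (80,115). I'll overlay the fit and refine it.

```bash
cat > ov.py <<'E'
from h import *
import pickle,sys
def cam(f): return (f["camera_matrix"],np.array(f["origin"]),R.from_quat(f["rotation"]))
def overlay(f,p,name,box,k=4,pocket=True,e=0):
    c=cam(f);x0,y0,x1,y1=box
    im=cv2.resize(f["frame"][y0:y1,x0:x1,::-1],None,fx=k,fy=k,interpolation=cv2.INTER_CUBIC);im=cv2.convertScaleAbs(im,alpha=1.2,beta=20)
    def poly(l,col): cv2.polylines(im,[np.round((proj(c,T(p,l))-[x0,y0]+.5)*k-.5).astype(int)],True,col,1)
    for z,col in ((10,(255,0,0)),(32,(0,255,0))) if pocket else ((36,(255,0,0)),):
        if pocket: poly([(-41,-66,z),(-41,66,z),(23,66,z),(23,-66,z)],col)
        poly([(37,-38,z),(37,38,z),(73,38,z),(73,-38,z)],col)
        poly([(-90,-15,z),(-90,15,z),(-65,15,z),(-65,-15,z)],col)
    cv2.imwrite(name,im)
E
python3 - <<'E'
from ov import *
f,s=pickle.load(open("w1.pkl","rb"));overlay(f,np.load("poc.npy"),"pics/d1.png",(255,90,405,280),3)
overlay(f,np.load("poc.npy"),"pics/d1.png",(262,95,402,265),3.5)
E
```

```text
(no output)
```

View pics/d1.png

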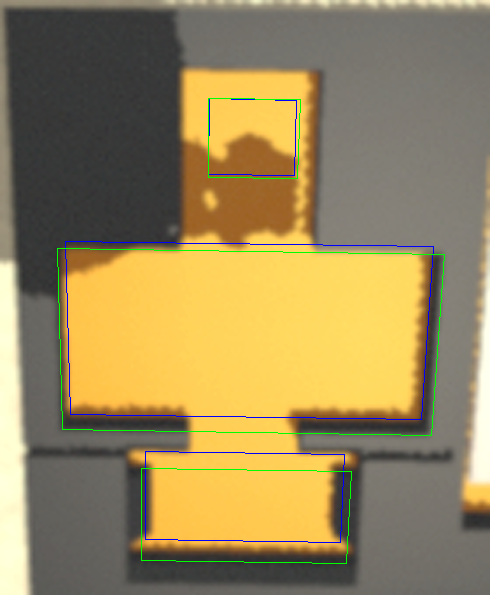

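Run:
```python
from ov import *
f,s=pickle.load(open("w1.pkl","rb"));print(f["origin"])
p=np.load("poc.npy").copy(); p[2]=.338; 
overlay(f,p,"pics/d2.png",(272,160,392,260),6.5)
overlay(f,p,"pics/d3.png",(272,105,392,190),6.5)
```

```text
[0.4887255  0.1923729  0.43233485]
```

View pics/d2.png

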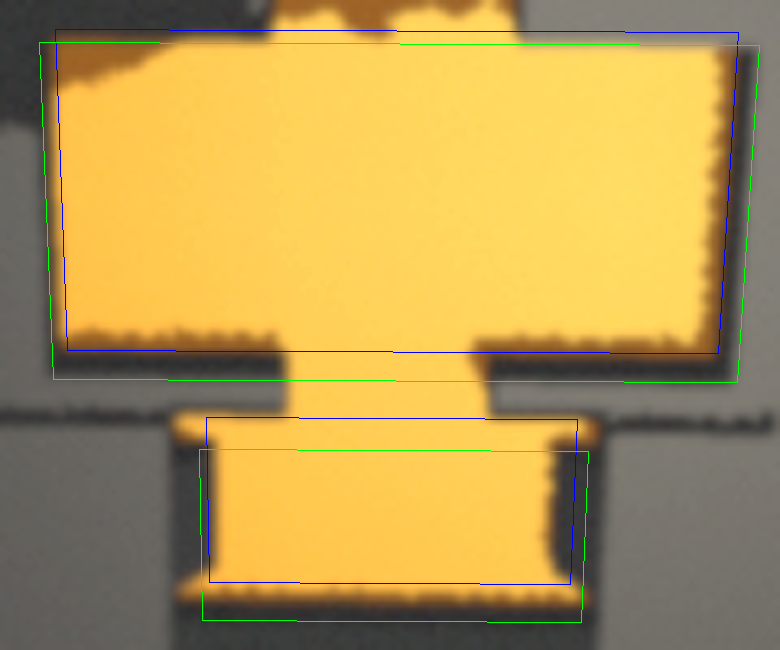

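View pics/d3.png

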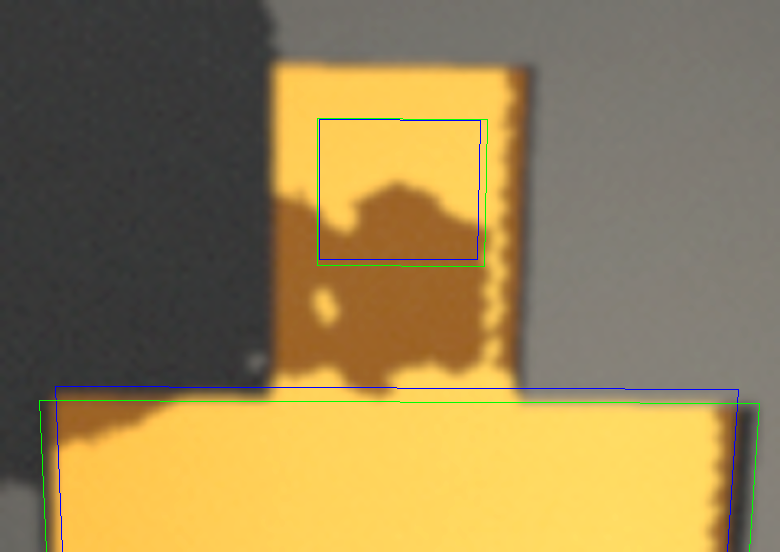

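```bash
python3 go.py .5217 -.0912 .22 99.84
```

```text
t 2.03 tcp [0.5678 0.2196 0.2883] d cm [ 14.49 -27.8    7.12] rv deg [-0.4  -0.42  9.32] F [-0.9 -1.2 -0.4] open 0.0853 q [-0.48  0.45  0.01  1.57 -0.    1.13  1.44]
```

Request:
carry_out --moves '[{"dx": 1.8,"dy": -3.5,"dz": 0.9,"rx": 0,"ry": 0,"rz": 0},{"dx": 1.8,"dy": -3.5,"dz": 0.9,"rx": 0,"ry": 0,"rz": 0},{"dx": 1.8,"dy": -3.5,"dz": 0.9,"rx": 0,"ry": 0,"rz": 0},{"dx": 1.8,"dy": -3.5,"dz": 0.9,"rx": 0,"ry": 0,"rz": 0},{"dx": 1.8,"dy": -3.5,"dz": 0.9,"rx": 0,"ry": 0,"rz": 0},{"dx": 1.8,"dy": -3.5,"dz": 0.9,"rx": 0,"ry": 0,"rz": 0},{"dx": 1.8,"dy": -3.5,"dz": 0.9,"rx": 0,"ry": 0,"rz": 0},{"dx": 1.8,"dy": -3.5,"dz": 0.9,"rx": 0,"ry": 0,"rz": 0},{"dx": 0,"dy": 0,"dz": 0,"rx": -0.2,"ry": -0.2,"rz": 4.6},{"dx": 0,"dy": 0,"dz": 0,"rx": -0.2,"ry": -0.2,"rz": 4.6},{"dx": 0,"dy": 0,"dz": 0,"rx": 0,"ry": 0,"rz": 0}]'

```text
clock: 2.95
tool_pos: [0.514, -0.1035, 0.2146]
tcp_rot: [-0.058, 0.998, 0.001, 0.0]
wrist_force: [0.7, -0.4, -0.1]
opening: 0.0854
```

```bash
python3 go.py .5217 -.0912 .22 99.84
python3 - <<'E'
from ov import *
f=viewer.grab_frame("wrist");pickle.dump((f,manip.sense()),open("w2.pkl","wb"));
overlay(f,np.load("mal.npy"),"pics/w2.png",(120,0,520,300),2,pocket=False)
E
```

```text
t 2.95 tcp [ 0.514  -0.1035  0.2146] d cm [-0.91  1.13 -0.54] rv deg [ 0.1   0.02 -3.14] F [ 0.7 -0.4 -0.1] open 0.0854 q [-0.02  0.39  0.14  1.89 -0.07  0.87  1.84]
```

View pics/w2.png

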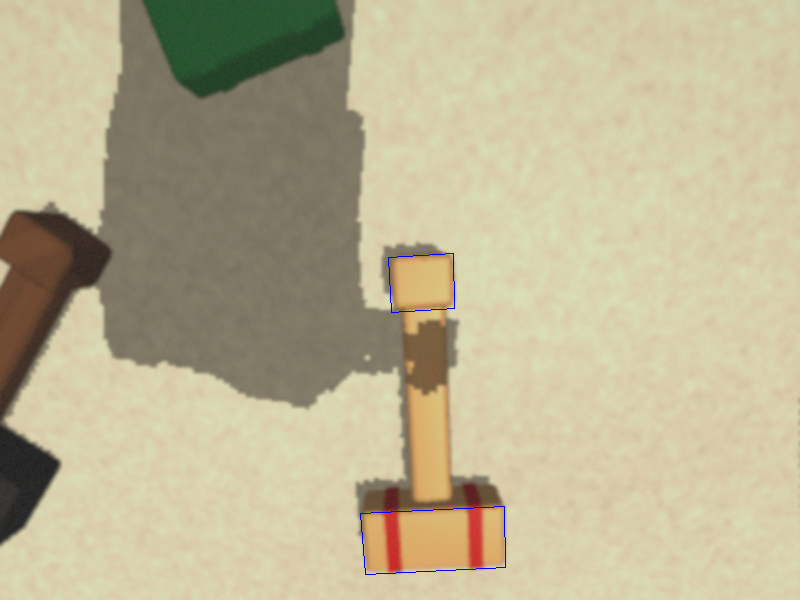

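Request:
carry_out --moves '[{"dx": -0.9,"dy": 1.1,"dz": 0,"rx": 0,"ry": 0,"rz": 0},{"dx": 0,"dy": 0,"dz": 2,"rx": 0,"ry": 0,"rz": -3.1},{"dx": 0,"dy": 0,"dz": 3.5,"rx": 0,"ry": 0,"rz": 0},{"dx": 0,"dy": 0,"dz": 3.5,"rx": 0,"ry": 0,"rz": 0},{"dx": 0,"dy": 0,"dz": 3.5,"rx": 0,"ry": 0,"rz": 0},{"dx": 0,"dy": 0,"dz": 2.5,"rx": 0,"ry": 0,"rz": 0},{"dx": 0,"dy": 0,"dz": 0,"rx": 0,"ry": 0,"rz": 0}]'

```text
clock: 3.58
tool_pos: [0.5271, -0.0833, 0.0622]
tcp_rot: [-0.096, 0.995, 0.001, 0.005]
wrist_force: [-0.8, -0.5, -1.7]
opening: 0.0855
```

```bash
python3 go.py .5217 -.0912 .004 99.84
```

```text
t 3.58 tcp [ 0.5271 -0.0833  0.0622] d cm [ 0.74 -0.68  5.82] rv deg [0.08 0.55 1.23] F [-0.8 -0.5 -1.7] open 0.0855 q [-0.01  0.63  0.07  1.98 -0.09  0.53  1.9 ]
```

Request:
carry_out --moves '[{"dx": 0.7,"dy": -0.6,"dz": 0,"rx": 0,"ry": 0.4,"rz": 1.2},{"dx": 0,"dy": 0,"dz": 0,"rx": 0,"ry": 0,"rz": 0},{"dx": 0,"dy": 0,"dz": 0,"rx": 0,"ry": 0,"rz": 0},{"dx": 0,"dy": 0,"dz": 0,"rx": 0,"ry": 0,"rz": 0}]'

```text
clock: 3.92
tool_pos: [0.5224, -0.0899, 0.0655]
tcp_rot: [-0.086, 0.996, 0.001, 0.002]
wrist_force: [-0.3, 0.3, 0.5]
opening: 0.0852
```

```bash
python3 go.py .5217 -.0912 .004 99.84
```

```text
t 3.92 tcp [ 0.5224 -0.0899  0.0655] d cm [ 0.11 -0.12  6.15] rv deg [0.07 0.21 0.07] F [-0.3  0.3  0.5] open 0.0852 q [-0.    0.62  0.08  1.98 -0.1   0.54  1.89]
```

Request:
carry_out --moves '[{"dx": 0.1,"dy": -0.1,"dz": 2,"rx": 0,"ry": 0.2,"rz": 0},{"dx": 0,"dy": 0,"dz": 2,"rx": 0,"ry": 0,"rz": 0},{"dx": 0,"dy": 0,"dz": 1,"rx": 0,"ry": 0,"rz": 0},{"dx": 0,"dy": 0,"dz": 0,"rx": 0,"ry": 0,"rz": 0},{"dx": 0,"dy": 0,"dz": 0,"rx": 0,"ry": 0,"rz": 0},{"dx": 0,"dy": 0,"dz": 0,"rx": 0,"ry": 0,"rz": 0}]'

```text
clock: 4.42
tool_pos: [0.5268, -0.0913, 0.0216]
tcp_rot: [-0.087, 0.996, -0.0, 0.006]
wrist_force: [0.5, 0.3, -0.6]
opening: 0.0852
```

```bash
python3 go.py .5217 -.0912 .004 99.84
```

```text
t 4.42 tcp [ 0.5268 -0.0913  0.0216] d cm [0.53 0.1  1.75] rv deg [-0.09  0.68  0.09] F [ 0.5  0.3 -0.6] open 0.0852 q [ 0.01  0.7   0.07  1.99 -0.1   0.45  1.9 ]
```

Request:
carry_out --moves '[{"dx": 0.5,"dy": 0.1,"dz": 0,"rx": 0,"ry": 0.6,"rz": 0},{"dx": 0,"dy": 0,"dz": 1,"rx": 0,"ry": 0,"rz": 0},{"dx": 0,"dy": 0,"dz": 0.7,"rx": 0,"ry": 0,"rz": 0},{"dx": 0,"dy": 0,"dz": 0,"rx": 0,"ry": 0,"rz": 0},{"dx": 0,"dy": 0,"dz": 0,"rx": 0,"ry": 0,"rz": 0},{"dx": 0,"dy": 0,"dz": 0,"rx": 0,"ry": 0,"rz": 0}]'

```text
clock: 4.92
tool_pos: [0.5224, -0.0912, 0.0052]
tcp_rot: [-0.087, 0.996, -0.001, 0.002]
wrist_force: [-0.4, 0.8, 0.7]
opening: 0.0853
```

```bash
python3 go.py .5217 -.0912 .004 99.84
```

```text
t 4.92 tcp [ 0.5224 -0.0912  0.0052] d cm [0.07 0.02 0.12] rv deg [-0.13  0.19  0.1 ] F [-0.4  0.8  0.7] open 0.0853 q [ 0.01  0.73  0.07  1.99 -0.1   0.42  1.9 ]
```

Close with a firm grip, so the head's off-centre weight doesn't make it tip.

Request:
carry_out --moves '[{"dx": 0,"dy": 0,"dz": 0,"rx": 0,"ry": 0,"rz": 0},{"dx": 0,"dy": 0,"dz": 0,"rx": 0,"ry": 0,"rz": 0},{"dx": 0,"dy": 0,"dz": 0,"rx": 0,"ry": 0,"rz": 0},{"dx": 0,"dy": 0,"dz": 0,"rx": 0,"ry": 0,"rz": 0},{"dx": 0,"dy": 0,"dz": 0,"rx": 0,"ry": 0,"rz": 0},{"dx": 0,"dy": 0,"dz": 0,"rx": 0,"ry": 0,"rz": 0},{"dx": 0,"dy": 0,"dz": 0,"rx": 0,"ry": 0,"rz": 0},{"dx": 0,"dy": 0,"dz": 0,"rx": 0,"ry": 0,"rz": 0}]' --hand 1 --squeeze 70

```text
clock: 5.58
tool_pos: [0.5227, -0.0914, 0.006]
tcp_rot: [-0.087, 0.996, -0.001, 0.002]
wrist_force: [-0.4, 1.1, -1.1]
opening: 0.0205
```

```bash
python3 go.py .5217 -.0912 .004 99.84
```

```text
t 5.58 tcp [ 0.5227 -0.0914  0.006 ] d cm [0.1  0.03 0.19] rv deg [-0.14  0.22  0.09] F [-0.4  1.1 -1.1] open 0.0205 q [ 0.01  0.73  0.07  1.99 -0.1   0.42  1.9 ]
```

Request:
carry_out --moves '[{"dx": 0,"dy": 0,"dz": -1,"rx": 0,"ry": 0,"rz": 0},{"dx": 0,"dy": 0,"dz": -2,"rx": 0,"ry": 0,"rz": 0},{"dx": 0,"dy": 0,"dz": -3,"rx": 0,"ry": 0,"rz": 0},{"dx": 0,"dy": 0,"dz": -3,"rx": 0,"ry": 0,"rz": 0},{"dx": 0,"dy": 0,"dz": -3,"rx": 0,"ry": 0,"rz": 0},{"dx": 0,"dy": 0,"dz": -2,"rx": 0,"ry": 0,"rz": 0},{"dx": 0,"dy": 0,"dz": 0,"rx": 0,"ry": 0,"rz": 0},{"dx": 0,"dy": 0,"dz": 0,"rx": 0,"ry": 0,"rz": 0}]'

```text
clock: 6.25
tool_pos: [0.5205, -0.0911, 0.1557]
tcp_rot: [-0.086, 0.996, -0.001, 0.001]
wrist_force: [0.1, 0.3, -1.0]
opening: 0.021
```

```bash
python3 go.py .567 .2295 .12 109.4
python3 - <<'E'
from h import *
f=viewer.grab_frame("wrist");g=viewer.grab_frame("side");cv2.imwrite("pics/g1.png",np.hstack([cv2.resize(f["frame"],(400,300)),cv2.resize(g["frame"],(400,300))])[:,:,::-1])
E
```

```text
t 6.25 tcp [ 0.5205 -0.0911  0.1557] d cm [-10.09  30.79   3.54] rv deg [-0.1   0.12 -9.5 ] F [ 0.1  0.3 -1. ] open 0.021 q [-0.03  0.47  0.11  1.93 -0.08  0.74  1.88]
```

View pics/g1.png

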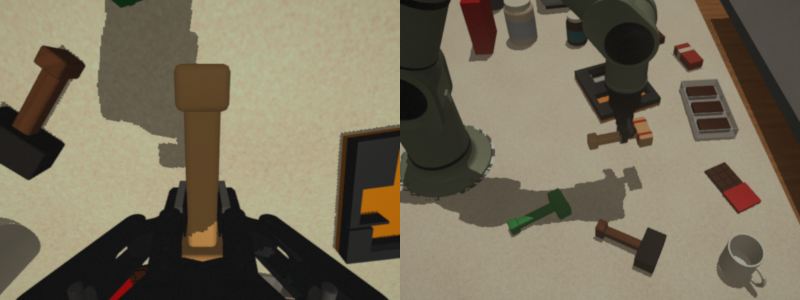

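The mallet is in the gripper and lifted. The wrist view (left half) shows its end block centred at (202,88). Now carrying it to the pocket.

Request:
carry_out --moves '[{"dx": -0.6,"dy": 1.8,"dz": 0,"rx": 0,"ry": 0,"rz": 0},{"dx": -1.0,"dy": 3.0,"dz": 0,"rx": 0,"ry": 0,"rz": 0},{"dx": -1.0,"dy": 3.0,"dz": 0,"rx": 0,"ry": 0,"rz": 0},{"dx": -1.0,"dy": 3.0,"dz": 0,"rx": 0,"ry": 0,"rz": 0},{"dx": -1.0,"dy": 3.0,"dz": 0,"rx": 0,"ry": 0,"rz": 0},{"dx": -1.0,"dy": 3.0,"dz": 0,"rx": 0,"ry": 0,"rz": 0},{"dx": -1.0,"dy": 3.0,"dz": 0,"rx": 0,"ry": 0,"rz": 0},{"dx": -1.0,"dy": 3.0,"dz": 0,"rx": 0,"ry": 0,"rz": 0},{"dx": -0.6,"dy": 1.8,"dz": 0,"rx": 0,"ry": 0,"rz": 0},{"dx": 0,"dy": 0,"dz": 0,"rx": 0,"ry": 0,"rz": -4.7},{"dx": 0,"dy": 0,"dz": 0,"rx": 0,"ry": 0,"rz": -4.7},{"dx": 0,"dy": 0,"dz": 0,"rx": 0,"ry": 0,"rz": 0}]'

```text
clock: 7.35
tool_pos: [0.5524, 0.1764, 0.1376]
tcp_rot: [-0.17, 0.985, -0.002, -0.012]
wrist_force: [-0.3, -0.2, -1.1]
opening: 0.0205
```

```bash
python3 go.py .567 .2295 .12 109.4
```

```text
t 7.35 tcp [0.5524 0.1764 0.1376] d cm [-3.19  4.52  1.68] rv deg [ 0.01 -1.38  0.12] F [-0.3 -0.2 -1.1] open 0.0205 q [-0.45  0.58  0.05  1.79 -0.04  0.8   1.54]
```

Request:
carry_out --moves '[{"dx": -1.6,"dy": 2.2,"dz": 0,"rx": 0,"ry": -0.7,"rz": 0},{"dx": -1.2,"dy": 1.7,"dz": 0,"rx": 0,"ry": -0.5,"rz": 0},{"dx": 0,"dy": 0,"dz": 0,"rx": 0,"ry": 0,"rz": 0},{"dx": 0,"dy": 0,"dz": 0,"rx": 0,"ry": 0,"rz": 0},{"dx": 0,"dy": 0,"dz": 0,"rx": 0,"ry": 0,"rz": 0}]'

```text
clock: 7.77
tool_pos: [0.5641, 0.2209, 0.1317]
tcp_rot: [-0.163, 0.987, -0.002, -0.005]
wrist_force: [-0.9, 0.4, -1.2]
opening: 0.0207
```

```bash
python3 go.py .567 .2295 .12 109.4
```

```text
t 7.77 tcp [0.5641 0.2209 0.1317] d cm [-0.57  0.73  1.16] rv deg [-0.07 -0.65 -0.69] F [-0.9  0.4 -1.2] open 0.0207 q [-0.51  0.62  0.06  1.73 -0.05  0.81  1.47]
```

Request:
carry_out --moves '[{"dx": -0.6,"dy": 0.7,"dz": 0,"rx": 0,"ry": -0.6,"rz": -0.7},{"dx": 0,"dy": 0,"dz": 0,"rx": 0,"ry": 0,"rz": 0},{"dx": 0,"dy": 0,"dz": 0,"rx": 0,"ry": 0,"rz": 0},{"dx": 0,"dy": 0,"dz": 0,"rx": 0,"ry": 0,"rz": 0}]'

```text
clock: 8.1
tool_pos: [0.5675, 0.2274, 0.1308]
tcp_rot: [-0.167, 0.986, -0.001, -0.001]
wrist_force: [-0.2, 0.1, -1.2]
opening: 0.0206
```

```bash
python3 go.py .5677 .2297 .08 109.4;  python3 - <<'E'
from ov import *
fs={}
p=np.array([.567,.2295,.338])
for n in ("scene","side","wrist"):
    fs[n]=viewer.grab_frame(n)
pickle.dump((fs,manip.sense()),open("w3.pkl","wb"))
a=fs["scene"]["frame"][200:390,390:620];b=fs["side"]["frame"][60:220,250:430]
cv2.imwrite("pics/h1.png",np.hstack([cv2.resize(a,(460,380),interpolation=2),cv2.resize(b,(340,380),interpolation=2)])[:,:,::-1])
cv2.imwrite("pics/h2.png",fs["wrist"]["frame"][:,:,::-1])
E
```

```text
t 8.1 tcp [0.5675 0.2274 0.1308] d cm [-0.1   0.22  5.08] rv deg [-0.13 -0.1  -0.21] F [-0.2  0.1 -1.2] open 0.0206 q [-0.52  0.62  0.06  1.72 -0.04  0.8   1.46]
```

View pics/h1.png

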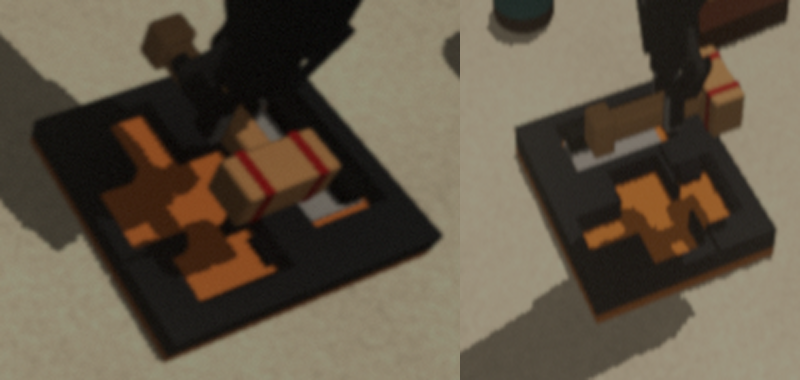

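View pics/h2.png

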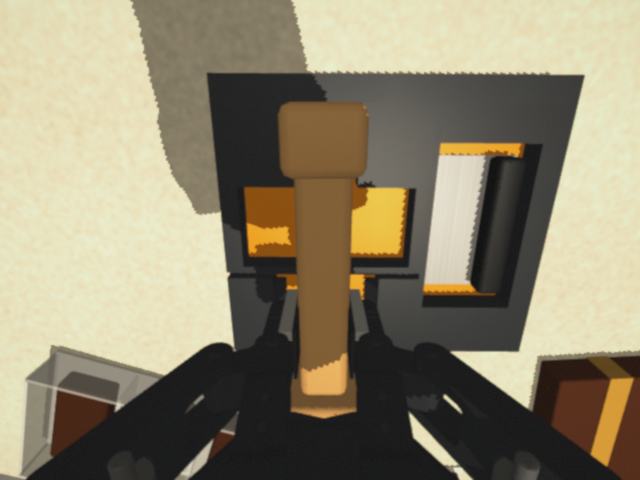

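Run:
```python
from ov import *
fs,s=pickle.load(open("w3.pkl","rb")); z=s["tool_pos"][2]*1000+12.5+18
ims=[]
for n,(x0,y0,x1,y1),k in (("wrist",(240,80,400,240),2.5),("side",(320,60,420,160),4)):
    im=cv2.resize(fs[n]["frame"][y0:y1,x0:x1,::-1],None,fx=k,fy=k,interpolation=2);im=cv2.convertScaleAbs(im,alpha=1.3,beta=20)
    p=[s["tool_pos"][0]-.0007,s["tool_pos"][1],np.radians(19.2)]
    for l in ([(37,-38,z),(37,38,z),(73,38,z),(73,-38,z)],[(-90,-15,z),(-90,15,z),(-65,15,z),(-65,-15,z)]):
        uv=(proj(cam(fs[n]),T(p,l))-[x0,y0]+.5)*k
        cv2.polylines(im,[np.round(uv).astype(int)],True,(255,0,0),1)
    ims.append(im)
cv2.imwrite("pics/h3.png",np.hstack(ims))
```

```text
(no output)
```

View pics/h3.png

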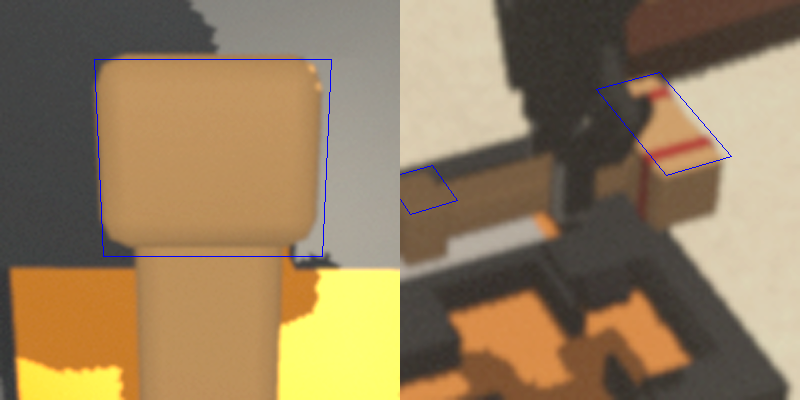

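Request:
carry_out --moves '[{"dx": -0.1,"dy": 0.2,"dz": 0,"rx": -0.1,"ry": -0.1,"rz": -0.2},{"dx": 0,"dy": 0,"dz": 2,"rx": 0,"ry": 0,"rz": 0},{"dx": 0,"dy": 0,"dz": 2,"rx": 0,"ry": 0,"rz": 0},{"dx": 0,"dy": 0,"dz": 1.8,"rx": 0,"ry": 0,"rz": 0},{"dx": 0,"dy": 0,"dz": 0,"rx": 0,"ry": 0,"rz": 0},{"dx": 0,"dy": 0,"dz": 0,"rx": 0,"ry": 0,"rz": 0},{"dx": 0,"dy": 0,"dz": 0,"rx": 0,"ry": 0,"rz": 0}]'

```text
clock: 8.83
tool_pos: [0.5693, 0.2304, 0.0733]
tcp_rot: [-0.168, 0.986, 0.001, 0.002]
wrist_force: [0.8, 0.5, -1.3]
opening: 0.0203
```

```bash
python3 go.py .5677 .2297 .05 109.4
```

```text
t 8.83 tcp [0.5693 0.2304 0.0733] d cm [ 0.18 -0.01  2.33] rv deg [0.04 0.23 0.  ] F [ 0.8  0.5 -1.3] open 0.0203 q [-0.51  0.7   0.04  1.75 -0.05  0.69  1.47]
```

Request:
carry_out --moves '[{"dx": 0.2,"dy": 0,"dz": 0,"rx": 0,"ry": 0.2,"rz": 0},{"dx": 0,"dy": 0,"dz": 1,"rx": 0,"ry": 0,"rz": 0},{"dx": 0.1,"dy": 0,"dz": 1,"rx": 0,"ry": 0.1,"rz": 0},{"dx": 0,"dy": 0,"dz": 0,"rx": 0,"ry": 0,"rz": 0},{"dx": 0,"dy": 0,"dz": 0,"rx": 0,"ry": 0,"rz": 0}]'

```text
clock: 9.25
tool_pos: [0.5678, 0.23, 0.0547]
tcp_rot: [-0.168, 0.986, 0.001, 0.001]
wrist_force: [0.3, 0.8, -0.8]
opening: 0.0209
```

```bash
python3 go.py .5677 .2297 .026 109.4
```

```text
t 9.25 tcp [0.5678 0.23   0.0547] d cm [ 0.02 -0.03  2.87] rv deg [ 0.07  0.16 -0.  ] F [ 0.3  0.8 -0.8] open 0.0209 q [-0.51  0.73  0.04  1.76 -0.05  0.65  1.47]
```

Request:
carry_out --moves '[{"dx": 0.1,"dy": 0,"dz": 0.7,"rx": 0,"ry": 0.2,"rz": 0},{"dx": 0,"dy": 0,"dz": 0.7,"rx": 0,"ry": 0,"rz": 0},{"dx": 0.1,"dy": 0,"dz": 0.6,"rx": 0,"ry": 0.1,"rz": 0},{"dx": 0,"dy": 0,"dz": 0,"rx": 0,"ry": 0,"rz": 0},{"dx": 0,"dy": 0,"dz": 0,"rx": 0,"ry": 0,"rz": 0}]'

```text
clock: 9.67
tool_pos: [0.5655, 0.2292, 0.0322]
tcp_rot: [-0.168, 0.986, 0.0, -0.002]
wrist_force: [-0.3, 0.3, -1.2]
opening: 0.0204
```

```bash
python3 go.py .5677 .2297 .026 109.4
```

```text
t 9.67 tcp [0.5655 0.2292 0.0322] d cm [-0.22 -0.03  0.62] rv deg [ 0.07 -0.21 -0.  ] F [-0.3  0.3 -1.2] open 0.0204 q [-0.51  0.76  0.04  1.77 -0.05  0.62  1.47]
```

Request:
carry_out --moves '[{"dx": -0.2,"dy": 0,"dz": 0,"rx": 0,"ry": -0.2,"rz": 0},{"dx": 0,"dy": 0,"dz": 0.3,"rx": 0,"ry": 0,"rz": 0},{"dx": 0,"dy": 0,"dz": 0.3,"rx": 0,"ry": 0,"rz": 0},{"dx": 0,"dy": 0,"dz": 0,"rx": 0,"ry": 0,"rz": 0},{"dx": 0,"dy": 0,"dz": 0,"rx": 0,"ry": 0,"rz": 0}]'

```text
clock: 10.08
tool_pos: [0.5683, 0.2297, 0.026]
tcp_rot: [-0.168, 0.986, 0.001, 0.001]
wrist_force: [-0.0, -0.4, 0.6]
opening: 0.0208
```

```bash
python3 go.py .5677 .2297 .026 109.4
```

```text
t 10.08 tcp [0.5683 0.2297 0.026 ] d cm [0.05 0.02 0.  ] rv deg [ 0.05  0.08 -0.04] F [-0.  -0.4  0.6] open 0.0208 q [-0.51  0.77  0.04  1.76 -0.05  0.6   1.47]
```

Request:
carry_out --moves '[{"dx": 0,"dy": 0,"dz": 0,"rx": 0,"ry": 0,"rz": 0},{"dx": 0,"dy": 0,"dz": 0,"rx": 0,"ry": 0,"rz": 0},{"dx": 0,"dy": 0,"dz": 0,"rx": 0,"ry": 0,"rz": 0},{"dx": 0,"dy": 0,"dz": 0,"rx": 0,"ry": 0,"rz": 0},{"dx": 0,"dy": 0,"dz": 0,"rx": 0,"ry": 0,"rz": 0}]' --hand 5

```text
clock: 10.5
tool_pos: [0.5685, 0.2302, 0.0266]
tcp_rot: [-0.168, 0.986, 0.001, 0.001]
wrist_force: [-0.1, 0.5, 1.0]
opening: 0.0498
```

Request:
carry_out --moves '[{"dx": 0,"dy": 0,"dz": -1,"rx": 0,"ry": 0,"rz": 0},{"dx": 0,"dy": 0,"dz": -2,"rx": 0,"ry": 0,"rz": 0},{"dx": 0,"dy": 0,"dz": -3,"rx": 0,"ry": 0,"rz": 0},{"dx": 0,"dy": 0,"dz": -3,"rx": 0,"ry": 0,"rz": 0},{"dx": 0,"dy": 0,"dz": -3,"rx": 0,"ry": 0,"rz": 0},{"dx": 0,"dy": 0,"dz": 0,"rx": 0,"ry": 0,"rz": 0},{"dx": 0,"dy": 0,"dz": 0,"rx": 0,"ry": 0,"rz": 0}]'

```text
clock: 11.08
tool_pos: [0.5675, 0.2298, 0.1553]
tcp_rot: [-0.168, 0.986, 0.001, 0.001]
wrist_force: [-0.0, -0.8, -0.6]
opening: 0.0499
```

```bash
cat > look.py <<'E'
from ov import *
import sys
n=sys.argv[1]
fs={c:viewer.grab_frame(c) for c in ("scene","side","wrist")}
pickle.dump((fs,manip.sense()),open(n+".pkl","wb"))
a=fs["scene"]["frame"][215:385,400:615];b=fs["side"]["frame"][85:195,275:420]
cv2.imwrite(f"pics/{n}.png",cv2.convertScaleAbs(np.hstack([cv2.resize(a,(430,340),interpolation=2),cv2.resize(b,(370,340),interpolation=2)])[:,:,::-1],alpha=1.4,beta=15))
cv2.imwrite(f"pics/{n}_w.png",fs["wrist"]["frame"][:,:,::-1])
E
python3 look.py k1; python3 go.py .6196 .2477 .08 109.4
```

```text
t 11.23 tcp [0.5671 0.2295 0.1535] d cm [-5.56 -0.04  7.34] rv deg [ 0.07 -0.04 -0.01] F [-0.9  0.2  0.1] open 0.0497 q [-0.52  0.59  0.06  1.71 -0.04  0.84  1.47]
```

View pics/k1.png

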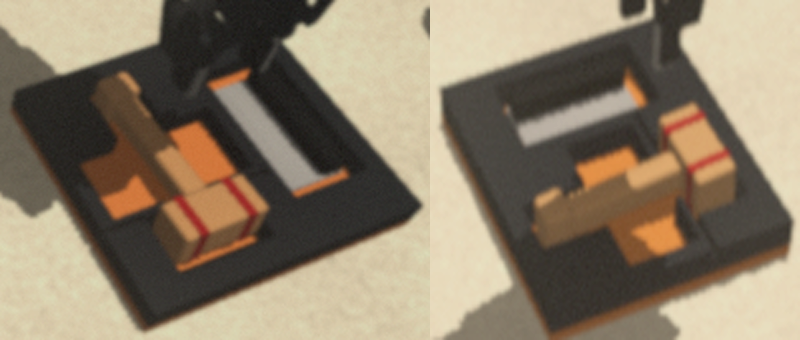

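View pics/k1_w.png

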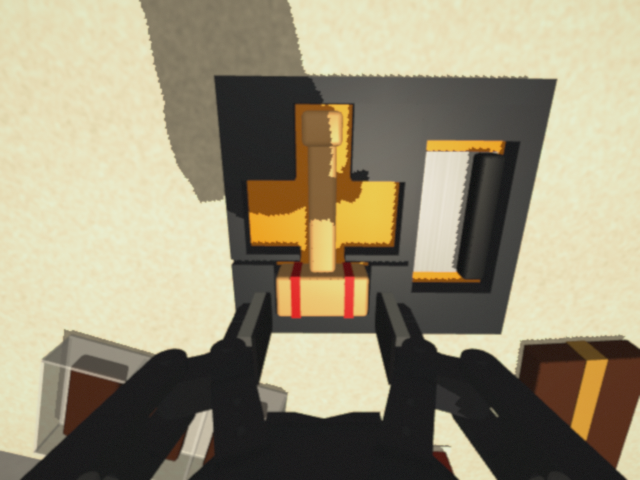

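The mallet lies in the pocket with its head riding high on the tongues (wrist (322,290)). I'll close the fingers and press on the middle of the head.

Request:
carry_out --moves '[{"dx": -2.5,"dy": 0,"dz": 0,"rx": 0,"ry": 0,"rz": 0},{"dx": -2.0,"dy": 0,"dz": 0,"rx": 0,"ry": 0,"rz": 0},{"dx": 0,"dy": 0,"dz": 2,"rx": 0,"ry": 0,"rz": 0},{"dx": 0,"dy": 0,"dz": 2,"rx": 0,"ry": 0,"rz": 0},{"dx": 0,"dy": 0,"dz": 1,"rx": 0,"ry": 0,"rz": 0},{"dx": 0,"dy": 0,"dz": 0,"rx": 0,"ry": 0,"rz": 0},{"dx": 0,"dy": 0,"dz": 0,"rx": 0,"ry": 0,"rz": 0},{"dx": 0,"dy": 0,"dz": 0,"rx": 0,"ry": 0,"rz": 0}]' --hand 0 --squeeze 20

```text
clock: 11.9
tool_pos: [0.6076, 0.2436, 0.0952]
tcp_rot: [-0.169, 0.986, -0.001, -0.006]
wrist_force: [0.6, 0.4, 0.0]
opening: 0.0005
```

```bash
python3 go.py .6189 .2477 .065 109.4
```

```text
t 11.9 tcp [0.6076 0.2436 0.0952] d cm [-1.24  0.01  3.  ] rv deg [ 0.   -0.66  0.01] F [0.6 0.4 0. ] open 0.0005 q [-0.5   0.73  0.05  1.61 -0.05  0.81  1.48]
```

Request:
carry_out --moves '[{"dx": -1.2,"dy": 0,"dz": 0,"rx": 0,"ry": -0.6,"rz": 0},{"dx": 0,"dy": 0,"dz": 0,"rx": 0,"ry": 0,"rz": 0},{"dx": 0,"dy": 0,"dz": 1,"rx": 0,"ry": 0,"rz": 0},{"dx": 0,"dy": 0,"dz": 1,"rx": 0,"ry": 0,"rz": 0},{"dx": 0,"dy": 0,"dz": 0,"rx": 0,"ry": 0,"rz": 0},{"dx": 0,"dy": 0,"dz": 0,"rx": 0,"ry": 0,"rz": 0}]'

```text
clock: 12.4
tool_pos: [0.6189, 0.2477, 0.0764]
tcp_rot: [-0.169, 0.986, 0.0, 0.001]
wrist_force: [-0.4, 0.8, -1.0]
opening: -0.0002
```

```bash
python3 go.py .6189 .2477 .055 109.4
```

```text
t 12.4 tcp [0.6189 0.2477 0.0764] d cm [-0.   -0.    2.14] rv deg [0.03 0.07 0.01] F [-0.4  0.8 -1. ] open -0.0002 q [-0.5   0.77  0.05  1.6  -0.05  0.78  1.48]
```

Request:
carry_out --moves '[{"dx": 0,"dy": 0,"dz": 0.8,"rx": 0,"ry": 0,"rz": 0},{"dx": 0,"dy": 0,"dz": 0.8,"rx": 0,"ry": 0,"rz": 0},{"dx": 0,"dy": 0,"dz": 0.3,"rx": 0,"ry": 0,"rz": 0},{"dx": 0,"dy": 0,"dz": 0,"rx": 0,"ry": 0,"rz": 0},{"dx": 0,"dy": 0,"dz": 0,"rx": 0,"ry": 0,"rz": 0}]'

```text
clock: 12.82
tool_pos: [0.6186, 0.2475, 0.0551]
tcp_rot: [-0.169, 0.986, 0.0, 0.0]
wrist_force: [-0.8, -0.0, 2.6]
opening: 0.0
```

Request:
carry_out --moves '[{"dx": 0,"dy": 0,"dz": 0.3,"rx": 0,"ry": 0,"rz": 0},{"dx": 0,"dy": 0,"dz": 0.3,"rx": 0,"ry": 0,"rz": 0}]'

```text
clock: 12.98
tool_pos: [0.6191, 0.2478, 0.0495]
tcp_rot: [-0.169, 0.986, 0.0, 0.001]
wrist_force: [-0.4, -0.1, 0.2]
opening: -0.0004
```

Request:
carry_out --moves '[{"dx": 0,"dy": 0,"dz": 0.3,"rx": 0,"ry": 0,"rz": 0},{"dx": 0,"dy": 0,"dz": 0.2,"rx": 0,"ry": 0,"rz": 0}]'

```text
clock: 13.15
tool_pos: [0.6195, 0.2478, 0.0459]
tcp_rot: [-0.168, 0.986, 0.001, 0.001]
wrist_force: [-20.1, -6.6, 61.3]
opening: -0.0001
```

Request:
carry_out --moves '[{"dx": 0,"dy": 0,"dz": -0.5,"rx": 0,"ry": 0,"rz": 0},{"dx": 0,"dy": 0,"dz": -2,"rx": 0,"ry": 0,"rz": 0},{"dx": 0,"dy": 0,"dz": -3,"rx": 0,"ry": 0,"rz": 0},{"dx": 0,"dy": 0,"dz": -4,"rx": 0,"ry": 0,"rz": 0},{"dx": 1,"dy": 0,"dz": -4,"rx": 0,"ry": 0,"rz": 0},{"dx": 2,"dy": 0,"dz": -2,"rx": 0,"ry": 0,"rz": 0},{"dx": 2,"dy": 0,"dz": 0,"rx": 0,"ry": 0,"rz": 0},{"dx": 0,"dy": 0,"dz": 0,"rx": 0,"ry": 0,"rz": 0},{"dx": 0,"dy": 0,"dz": 0,"rx": 0,"ry": 0,"rz": 0}]'

```text
clock: 13.9
tool_pos: [0.5691, 0.23, 0.2066]
tcp_rot: [-0.168, 0.986, 0.001, 0.0]
wrist_force: [-0.9, -0.1, -1.6]
opening: -0.0001
```

```bash
python3 look.py k2
python3 - <<'E'
from ov import *
fs,s=pickle.load(open("k2.pkl","rb")); p=[.567,.2295,.338]; ims=[]
for n,(x0,y0,x1,y1) in (("scene",(410,230,560,380)),("side",(290,100,420,230)),):
    k=400/(x1-x0)
    im=cv2.resize(fs[n]["frame"][y0:y1,x0:x1,::-1],(400,400),interpolation=2);im=cv2.convertScaleAbs(im,alpha=1.4,beta=20)
    for l in ([(37,-38,46),(37,38,46),(73,38,46),(73,-38,46)],[(-90,-15,46),(-90,15,46),(-65,15,46),(-65,-15,46)]):
        cv2.polylines(im,[np.round((proj(cam(fs[n]),T(p,l))-[x0,y0]+.5)*k).astype(int)],True,(255,0,0),1)
    ims.append(im)
cv2.imwrite("pics/k3.png",np.hstack(ims))
E
```

```text
(no output)
```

View pics/k3.png

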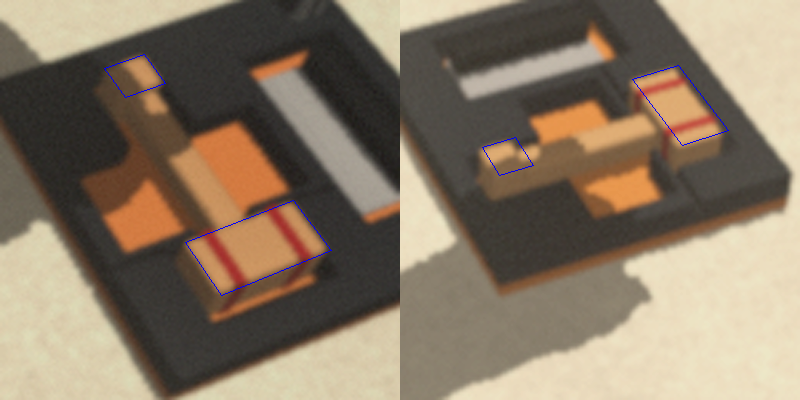

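View pics/k2_w.png

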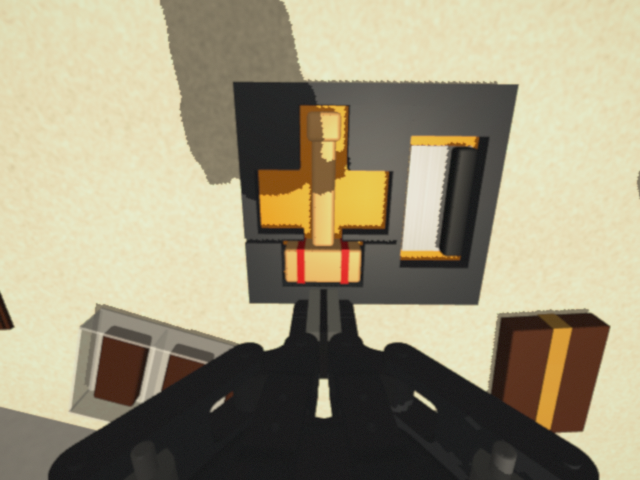

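Run:
```python
from ov import *
fs,s=pickle.load(open("k2.pkl","rb")); p=[.567,.2295,.338]
for n,(x0,y0,x1,y1) in (("scene",(440,245,540,355)),("side",(310,115,410,170)),("wrist",(280,95,370,290))):
    k={"scene":5,"side":8,"wrist":3}[n]
    im=cv2.resize(fs[n]["frame"][y0:y1,x0:x1,::-1],None,fx=k,fy=k,interpolation=2);im=cv2.convertScaleAbs(im,alpha=1.5,beta=20)
    for l in ([(37,-38,46),(37,38,46),(73,38,46),(73,-38,46)],[(-90,-15,46),(-90,15,46),(-65,15,46),(-65,-15,46)]):
        cv2.polylines(im,[np.round((proj(cam(fs[n]),T(p,l))-[x0,y0]+.5)*k).astype(int)],True,(255,0,0),1)
    cv2.imwrite(f"pics/m_{n}.png",im)
```

```text
(no output)
```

View pics/m_scene.png

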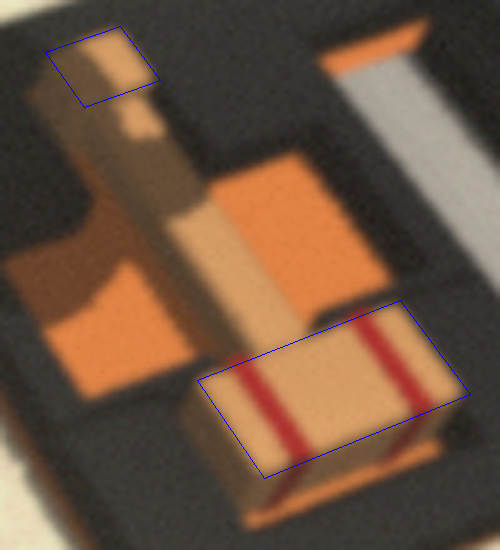

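View pics/m_side.png

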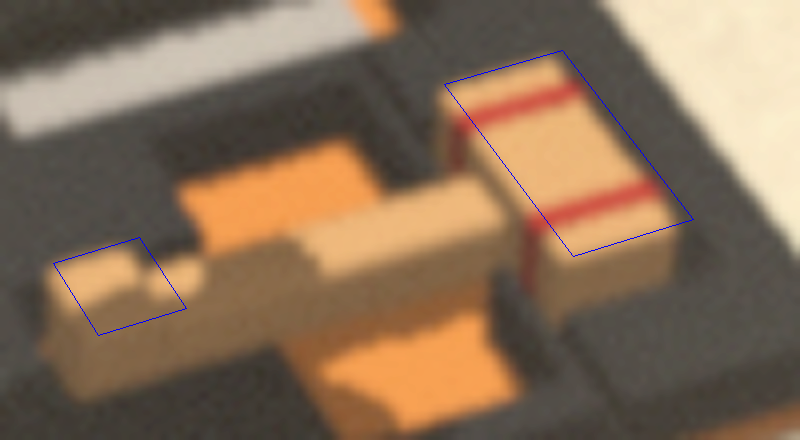

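View pics/m_wrist.png

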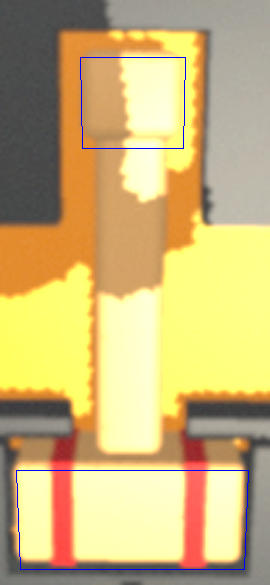

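```bash
python3 - <<'E'
from ov import *
fs,s=pickle.load(open("k2.pkl","rb"))
H=[(37,-38),(37,38),(73,38),(73,-38)]
E_=[(-90,-15),(-90,15),(-65,-15)]
sc=np.array([(198,378),(400,302),(468,394),(265,477),(45,52),(122,28),(82,104)])/5+[440,245]-.5
sd=np.array([(566,255),(438,88),(556,55),(678,220),(75,308),(47,266),(0,0)])/8+[310,115]-.5
loc=np.array(H+E_,float)
def f(q,cs):
    z=46+q[3]*1000+np.tan(q[4])*(loc[:,0]-0)
    P=T(q,np.c_[loc,z]); r=[]
    if "scene" in cs: r.append((proj("scene",P+np.r_[q[5:7],0])-sc).ravel())
    if "side" in cs: r.append((proj("side",P-np.r_[q[5:7],0])[:6]-sd[:6]).ravel())
    r.append((q[5:7]-[.002,.0015])*1000/1.0)
    return np.concatenate(r)
o=least_squares(f,[.567,.2295,.338,0,0,0,0],args=(("scene","side"),),x_scale=[.01]*7)
print(o.x.round(4),"pitch deg",np.degrees(o.x[4]),o.fun.round(1))
E
python3 - <<'E'
from rig import manip
print(manip.sense()["clock"])
E
```

```text
[ 0.5661  0.228   0.3321  0.0026 -0.008   0.0022  0.0007] pitch deg -0.4583845044391992 [-0.4  0.3  0.1 -0.2  0.5  0.3 -0.5  0.4  0.3 -0.7  0.1 -1.   0.7  0.2
 -0.4  0.2 -0.3 -0.5 -0.3 -0.5  0.7  0.1  1.4  2.8 -0.8 -0.9  0.2 -0.8]
14.05
```

```bash
python3 -c "
from rig import manip
print(manip.hand_in())"
```

```text
the job is handed in; nothing more can be done
None
```

I put the wooden mallet with the red bands into its pocket, head in the wide end, pressed the head down, moved the arm clear and handed in at about 14 s.

**Press:** The closed fingers met the head at about 55 mm over the table. The reading dropped from 2.6 N to about 0 N at 49.5 mm as it passed the tongues. It then stopped hard at 46 mm, the "home" height. The last step hit the floor at a wrist reading of about 61 N, well above the 5–10 N needed but under the 120 N limit.

**Last camera check (scene and side views, after backing off):**

| Quantity | Result |
|---|---|
| Distance from my measured pocket place | about 2 mm |
| Yaw error | about 0.3° |
| Pitch | about 0.5° (level) |
| Height above home | about 2.6 mm fitted |

- **Height:** The fitted height disagrees slightly with the hard stop at 46 mm. I put it down to the roughly 2 mm camera calibration error, because the mallet lies level with its tail on the floor. The limit is 4 mm.
- **Fit quality:** One end-block corner in the side view fitted poorly, about 3 pixels off.
- **Rubber mallet:** I never went near it, but I did not measure its position again at the end.

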